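# Close the die set on its two register pins

### The job

Take the aluminium die plate off the sloping stand by its red handle and close the paper-cutting die set with it: lower it level over both register pins of the grey die base, keeping hold until both pins are well into their holes, and leave it fully home, flat on the steel rails, and let go. The pins may stand a little off the middle of the base, so feel for them gently instead of forcing the plate down, and leave the other things on the bench where they are.

Things in the scene. Friction and masses are not known exactly. Their poses are not given: they have to be found in the camera images.
- plate: Loose aluminium die plate, 90 (x) x 180 (y) x 16 mm (z), 0.45 to 0.9 kg. Origin: centre of its underside; z out of its upper face. 14 mm through holes at y = -65 and +65 mm, x = 0, 1 mm chamfers. Starts on the stand's 40 degree slope, its long edge x = -45 mm down on the ledge, handle pointing up and out over the stand's low side. Fits the pins either way round.
- plate_grip (a point): Point on the plate, x = y = 0, z = 56 mm, axes as the plate: where to pinch its red handle, an upright plastic block in the middle of the plate, 60 mm along x, 24 mm along y (the width to pinch), from z = 16 to 71 mm. Pin tips stand 14 mm above the plate's upper face when it is home.
- stand: Fixed plywood stand, foot 150 (x) x 210 (y) mm; origin: centre of the foot's underside. Its board slopes 40 degrees, rising towards the stand's +x to about 104 mm high; the ledge along its low edge (x = -55, z = 30 mm) stands 12 mm out of the slope.
- base: Fixed grey die base, 130 (x) x 220 (y) mm; origin: centre of its underside, z up. Two steel seat rails along y, |x| = 24 to 64 mm, tops at z = 30 mm. The closed plate lies on them, long side along the base's y. Plate and base must not be pressed or knocked together with more than 80 N.
- base_seat (a point): Point on the base, at its middle, level with the rail tops (z = 30 mm), axes as the base. The plate's underside comes to this height when home.
- base_tips (a point): Point at the middle of the base at pin-tip height (z = 60 mm). Two upright steel pins, 12 mm in diameter, the top 7 mm tapering to a flat 9 mm, stand on a brass bar at base y = -65 and +65 mm. The bar is clamped anywhere from -10 to +10 mm along the base's x, both pins together, so this point does NOT show where it is: look or feel. About 35 N sideways shifts the bar.
- gluestick: Bystander: loose yellow glue stick standing upright, 28 mm in diameter, 95 mm tall, origin at the centre of its foot. Light and easily toppled; leave it.
- pencil: Bystander: loose green pencil lying on the bench along its own x, 162 mm long, 8 mm thick, origin at the middle of its underside; leave it.
- taperoll: Bystander: loose amber tape roll lying flat, 90 mm in diameter, 24 mm high, origin at the centre of its underside; leave it.
- maquette: Bystander: loose purple clay figure, 72 mm wide, 155 mm tall, origin at the centre of its foot; leave it standing.
- scissors: Bystander: loose scissors with red handles lying on the bench, about 180 mm long, 10 mm high, origin at the pivot; leave them.
Things that resemble listed ones, but are neither listed nor needed, are in the scene too. Leave any brown or green look-alike of the plate alone.

How it is judged:
On the way, in this order (a step that is already met when the one before it is completed fails the run):
1. the plate is lifted clear of the stand, held by the gripper (contact force between plate and stand below 0.1 N and contact force between the fingers and plate above 1 N and distance of plate from where it was at the start of the episode above 0.06 m), for 0.2 s.
2. both pins are well into the plate's holes (underside less than 18 mm above the rails), the plate level, still held by the gripper (z of plate in the frame of base below 0.048 m and x of plate in the frame of base between -0.014 and 0.014 m and y of plate in the frame of base between -0.004 and 0.004 m and angle between the x axis of plate and the x axis of base, either way round below 0.08 rad and angle between plate's own z axis and vertical below 0.08 rad and contact force between the fingers and plate above 1 N), for 0.1 s.
At the end, for the whole second after the job is handed in: The plate is released and at rest on both pins of the base: its underside within 2.5 mm of the rail tops, tilted less than 0.03 rad, aligned with the base within 0.05 rad, its centre within 14 mm (along the base's x) and 4 mm (along y) of the base's centre (z of plate in the frame of base below 0.0325 m and x of plate in the frame of base between -0.014 and 0.014 m and y of plate in the frame of base between -0.004 and 0.004 m and angle between the x axis of plate and the x axis of base, either way round below 0.05 rad and angle between plate's own z axis and vertical below 0.03 rad and linear speed of plate below 0.01 m/s and contact force between the fingers and plate below 0.1 N); the robot touches nothing.
It fails at once if plate and base pressed or knocked together with more than 80 N (contact force between plate and base above 80 N).
It fails at once if a bystander moved more than 30 mm (distance of any of gluestick, pencil, taperoll, maquette, scissors from where it was at the start of the episode above 0.03 m).
It also fails if it takes over 64 s, if anything falls off the work surface, if the arm or the gripper's body presses on something with over 40 N, if the wrist force passes 120 N, or if a joint passes its speed limit or range.

### The arm

A 6-joint arm with a two-finger parallel gripper is mounted at the origin on the work surface. World frame = base frame: x ahead of the robot, y to its left, z up, the work surface at z = 0. Lengths are in m, angles in rad, forces in N, time in s.
With the tool pointing down it reaches from about 0.425 to 0.95 m from the base axis. Payload 3.5 kg.
Tool frame: the origin (TCP) lies at the very end of the fingers, on their centre line; the grasp point (between the pads) lies 19 mm behind it (arm.tcp_to_grasp is the distance from the TCP to the grasp point, in m); y points along the fingers, x is the direction in which the jaws open and shut, and the axes are right-handed (so a half turn about y gives the same grasp; the last joint's range is limited). The gripper opens to 85 mm and grips with 20 to 120 N. Pads are 22 mm wide; open, the fingers measure 114 mm over their backs; the gripper's body (76 mm by 85 mm) begins 54 mm behind the grasp point. The pads swing forward as they close: fully open they stand 13 mm farther back than shut.
Start: joints at [-1.299, 0.286, 1.577, -0, 1.279, -0.15], TCP at [0.276, -0.616, 0.231] pointing down, gripper open.
Joint ranges: [-2.77, 2.77], [-0.9, 2.22], [0.21, 2.48], [-1.53, 4.67], [0.24, 2.81], [-2.84, 2.84]. Speed limits (rad/s): [2.79, 2.79, 3.14, 3.14, 3.14, 3.14].

### API

Orientations are given as a rotation vector (axis times angle).
In Python, from station import arm gives the robot as it stands. The module is installed in compiled form; this text tells all that it offers. Calls block until the motion is done:
- arm.move_to(position, orientation): joint-space move of the TCP to a pose.
- arm.move_l(position, rot=None, v=0.15, threshold=None): straight line of the TCP; rot=None keeps the orientation; v is the mean speed in m/s. With threshold (N) it stops when the force on the tool has changed by that much, and returns True; else False.
- arm.set_joints(angles): joint-space move.
- arm.let_go() and arm.close_gripper(strength=None): open the fingers fully, or close them until they stop; strength is the grip in N (None keeps the last).
- arm.sleep(seconds).
- arm.inverse_kinematics(position, orientation): joint angles nearest the present ones, or None.
- arm.state(): the state.
- arm.capture(name): name is "scene" or "top" or "wrist"; returns a dict with "color" (400x640x3 uint8, red, green, blue), "intrinsics" (3x3 intrinsics, pixels), "R" (3x3) and "t" (3): a world point X has camera coordinates R X + t. Camera axes: x right, y down, z forward; pixel columns grow to the right and rows downward; lengths in m; the calibration is good to about 2 mm. A picture is of the moment at which its call begins. There is no depth.
A pose or a line that the arm cannot do raises arm.IKError and nothing moves.
- arm.job_done(): hands the job in, once; it reports no verdict.
The state is a dict: "time_s": time; "qpos": joint angles; "qvel": joint speeds; "joint_efforts": joint torques, N m; "tool_pos": TCP position; "orientation": TCP orientation; "force": force on the tool from outside, world axes, zero at the start; "wrist_torque": the same for the moment, N m; "grip_width": finger opening in m.
Only numpy, scipy, OpenCV 4.12 (cv2) and the standard library are available. Lean on these libraries where they do the work, as an engineer would, in place of code of your own. Each camera call takes 0.05 s, during which the arm holds its last target. There are 200 camera calls.

## Working session

There is one attempt and no reset: what is moved stays moved. The work goes in short steps, each a Python script; the robot and the scene stay as the last script left them, time stands still between calls to the robot, and variables do not carry over. Pictures are saved under pics/ and viewed, about 8 in all and at most 12, crops included, and the job is handed in when it is done.

```bash
mkdir -p pics; ls
python3 - <<'E'
from station import arm
import cv2, pickle, numpy as np
for n in ("scene","top"):
    c=arm.capture(n); pickle.dump(c,open(f"pics/{n}0.pkl","wb"))
    cv2.imwrite(f"pics/{n}0.png",c["color"][:,:,::-1])
    print(n,c["intrinsics"].tolist(),np.round(-c["R"].T@c["t"],3),np.round(c["R"],3).tolist())
print(arm.state(), arm.tcp_to_grasp)
E
```

```text
pics
scene [[398.92812085416574, 0.0, 324.56868275754147], [0.0, 398.92812085416574, 202.62374535863734], [0.0, 0.0, 1.0]] [1.094 0.161 0.96 ] [[-0.241, 0.97, -0.015], [0.782, 0.185, -0.596], [-0.575, -0.155, -0.803]]
top [[428.38498230657814, 0.0, 327.79867743840146], [0.0, 428.38498230657814, 196.07974659962434], [0.0, 0.0, 1.0]] [0.152 0.004 1.474] [[0.043, -0.999, 0.002], [-0.973, -0.042, -0.227], [0.227, 0.008, -0.974]]
{'time_s': 0.1, 'qpos': array([-1.29901791e+00,  2.87120704e-01,  1.57802125e+00,  8.67255388e-06,
        1.27860128e+00, -1.50020567e-01]), 'qvel': array([-0.00082024, -0.00111186, -0.00252356,  0.00118131, -0.0013642 ,
        0.00126437]), 'joint_efforts': array([ 3.83660090e-04, -4.07297802e+01, -2.93699169e+01, -1.64030121e-04,
        3.42660234e-03,  1.46189177e-05]), 'tool_pos': array([ 0.27620285, -0.61525733,  0.23006147]), 'orientation': array([-1.37825238,  0.89427187, -0.89163467]), 'force': array([0.04152664, 0.77249052, 0.09778684]), 'wrist_torque': array([-0.00131295, -0.04123659,  0.0485812 ]), 'grip_width': 0.08574072353393739} 0.0187
```

View pics/scene0.png

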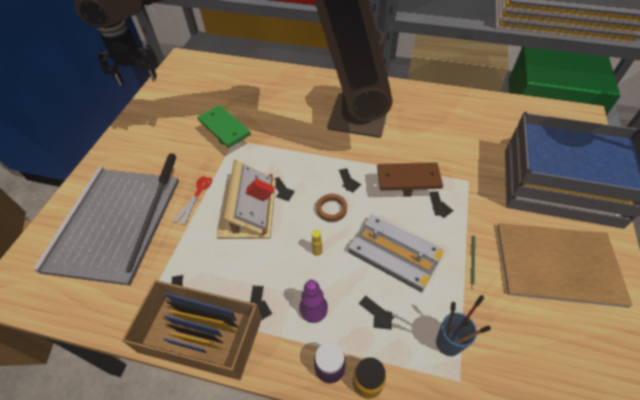

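View pics/top0.png

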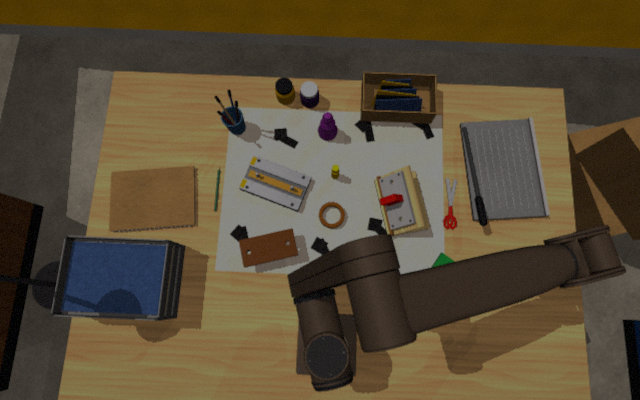

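Scene view: base about (397,250), stand with plate about (250,200), handle (260,188). Top view: base about (275,182), stand about (402,200), handle (391,199). The brown look-alike is at (268,247). I'll enlarge both views next.

```bash
cat > h.py <<'E'
import numpy as np, cv2, pickle
from scipy.spatial.transform import Rotation as Ro
def ray(c,u,v):
    d=c["R"].T@np.linalg.solve(c["intrinsics"],[u,v,1.]); return -c["R"].T@c["t"], d
def onz(c,u,v,z):
    o,d=ray(c,u,v); return o+d*(z-o[2])/d[2]
def tri(c1,p1,c2,p2):
    o1,d1=ray(c1,*p1);o2,d2=ray(c2,*p2)
    s=np.linalg.lstsq(np.c_[d1,-d2],o2-o1,rcond=None)[0]
    a,b=o1+d1*s[0],o2+d2*s[1]; return (a+b)/2,np.linalg.norm(a-b)
def proj(c,X):
    p=c["intrinsics"]@(c["R"]@np.asarray(X,float)+c["t"]); return p[:2]/p[2]
def load(n): return pickle.load(open(f"pics/{n}.pkl","rb"))
E
python3 - <<'E'
from h import *
t=load("top0")["color"][:,:,::-1]; s=load("scene0")["color"][:,:,::-1]
z=lambda i,x,y,w,h,k:cv2.resize(i[y:y+h,x:x+w],None,fx=k,fy=k,interpolation=cv2.INTER_CUBIC)
a=np.vstack([np.hstack([z(t,235,145,80,75,5),z(t,365,155,80,75,5)]),np.hstack([z(s,340,205,110,90,400/110)[:225+100],z(s,205,150,110,90,400/110)[:325]])])
print(a.shape); cv2.imwrite("pics/zoom.png",a[:600])
for n in("top0","scene0"):
    c=load(n); hsv=cv2.cvtColor(c["color"],cv2.COLOR_RGB2HSV)
    m=((hsv[:,:,0]<6)|(hsv[:,:,0]>174))&(hsv[:,:,1]>170)&(hsv[:,:,2]>90)
    _,_,st,ce=cv2.connectedComponentsWithStats(m.astype(np.uint8)); 
    print(n,[(st[i].tolist(),ce[i].round(1)) for i in range(1,len(st)) if st[i][4]>20])
E
```

```text
(700, 800, 3)
top0 [([380, 194, 23, 11, 140], array([390.2, 198.8])), ([444, 206, 13, 23, 147], array([449.8, 219.4]))]
scene0 [([282, 0, 32, 4, 74], array([301.5,   0.9])), ([195, 177, 16, 18, 143], array([202.3, 183.9])), ([248, 180, 25, 18, 278], array([259.7, 188.8]))]
```

View pics/zoom.png

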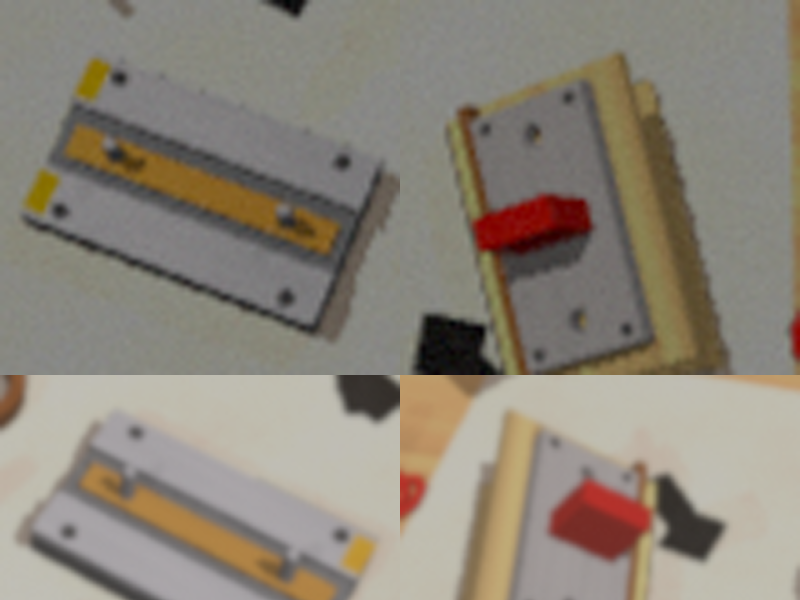

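Run:
```python
from h import *
t=load("top0"); s=load("scene0")
T=lambda u,v,ox=235,oy=145:(ox+u/5-.4,oy+v/5-.4)
print("handle tri",tri(t,(390.2,198.8),s,(259.7,188.8)))
C=[onz(t,*T(*p),.03) for p in((95,57),(383,160),(322,330),(22,215))]
print("base corners",np.round(C,3).tolist(),"centre",np.mean(C,0).round(4),[np.linalg.norm(C[i]-C[(i+1)%4]).round(3) for i in range(4)])
d=C[0]+C[3]-C[1]-C[2]; print("base y dir deg",np.degrees(np.arctan2(d[1],d[0])))
P=[tri(t,T(*p),s,q) for p,q in(((112,147),(374.7,231.7)),((287,213),(419.8,252.6)))]
print("wrong-way?",P)
P=[tri(t,T(*p),s,q) for p,q in(((112,147),(419.8,252.6)),((287,213),(374.7,231.7)))]
print("pins",P,"onz",[onz(t,*T(*p),.06) for p in((112,147),(287,213))])
# plate
A,B=[onz(t,*T(*p,365,155),.0712) for p in((532,132),(580,320))] if 0 else [onz(t,*T(u-400,v,365,155),.0712) for u,v in((532,132),(580,320))]
print("holes",A,B,np.linalg.norm(A-B),"ydir deg",np.degrees(np.arctan2(*(A-B)[[1,0]])))
```

```text
handle tri (array([ 0.47161898, -0.19151745,  0.09851622]), np.float64(0.0016591238135518233))
base corners [[0.621, 0.284, 0.03], [0.555, 0.076, 0.03], [0.432, 0.112, 0.03], [0.504, 0.325, 0.03]] centre [0.5282 0.1993 0.03  ] [np.float64(0.218), np.float64(0.128), np.float64(0.225), np.float64(0.124)]
base y dir deg 71.72754953235814
wrong-way? [(array([0.53890152, 0.1943579 , 0.12687295]), np.float64(0.10996502092220413)), (array([0.52097129, 0.20521526, 0.01263664]), np.float64(0.12437252653206292))]
pins [(array([0.54752153, 0.26168189, 0.06022513]), np.float64(0.0014395075989781514)), (array([0.50772522, 0.13916183, 0.05394266]), np.float64(0.0006433954764767719))] onz [array([0.54760779, 0.26099356, 0.06      ]), array([0.50624347, 0.13826646, 0.06      ])]
holes [ 0.53971881 -0.1966662   0.0712    ] [ 0.41175582 -0.2297836   0.0712    ] 0.13217899879601797 ydir deg 14.510039429338486
```

```bash
cat >> h.py <<'E'
def rotv(jaw,app):
    app=np.array(app,float)/np.linalg.norm(app); jaw=np.array(jaw,float); jaw-=app*(jaw@app); jaw/=np.linalg.norm(jaw)
    return Ro.from_matrix(np.c_[jaw,app,np.cross(jaw,app)]).as_rotvec()
def plate_axes(yd):  # yaw of plate y in world, on stand
    a=np.radians(yd); y=np.array([np.cos(a),np.sin(a),0]); xh=np.array([np.sin(a),-np.cos(a),0])
    s,c=np.sin(np.radians(40)),np.cos(np.radians(40))
    return xh*c+np.array([0,0,s]),y,-xh*s+np.array([0,0,c])
G=0.0187
E
python3 - <<'E'
from h import *
from station import arm
x,y,z=plate_axes(14.5); g=np.array([.4757,-.2132,.0712])+.04*z
b=np.radians(71.5); by=np.array([np.cos(b),np.sin(b),0])
for s in(1,-1):
    r=rotv(s*y,-z)
    for d in(.11,0,): 
        q=arm.inverse_kinematics(g+z*(d-G),r); print(s,d,None if q is None else np.round(q,2))
    for s2 in (1,-1):
        q=arm.inverse_kinematics(np.array([.527,.1996,.03+.056-G]),rotv(s2*by,[0,0,-1])); print("place",s2,np.round(q,2) if q is not None else None)
E
```

```text
1 0.11 [-0.19 -0.17  2.29 -0.85  0.89  0.07]
1 0 [-0.34  0.04  2.28 -1.03  0.67  0.2 ]
place 1 [ 0.18  0.24  1.96  0.    0.94 -1.07]
place -1 [0.18 0.24 1.96 0.   0.94 2.08]
-1 0.11 None
-1 0 None
place 1 [ 0.18  0.24  1.96  0.    0.94 -1.07]
place -1 [0.18 0.24 1.96 0.   0.94 2.08]
```

Run:
```python
from h import *
from station import arm
x,y,z=plate_axes(14.5); g=np.array([.4757,-.2132,.0712])+.04*z
r=rotv(y,-z)
p=arm.state()["tool_pos"]; arm.move_l(p+[0,0,.17],v=.3)
for d in(.30,.25,.22):
    try: arm.move_to(g+z*(d-G),r); print(d); break
    except arm.IKError as e: print(e)
arm.move_l(g+z*(.11-G),v=.25)
c=arm.capture("wrist"); pickle.dump(c,open("pics/w1.pkl","wb")); cv2.imwrite("pics/w1.png",c["color"][:,:,::-1])
print(arm.state()["time_s"],arm.state()["tool_pos"],g+z*(.11-G))
for n,P in dict(grip=g,hA=g-.04*z+.065*y,hB=g-.04*z-.065*y,top=g+.015*z).items(): print(n,proj(c,P).round(1))
for sx in(-.03,.03):
    for sy in (-.012,.012): print("hcorner",sx,sy,proj(c,g+.015*z+sx*x+sy*y).round(1))
```

```text
0.3
4.0417 [ 0.45545656 -0.13131582  0.17325604] [ 0.45456843 -0.13149026  0.17178164]
grip [319.2 197.2]
hA [396.1 183.2]
hB [242.5 183.4]
top [319.1 203.7]
hcorner -0.03 -0.012 [300.9 160.8]
hcorner -0.03 0.012 [337.1 160.7]
hcorner 0.03 -0.012 [302.4 243.5]
hcorner 0.03 0.012 [335.9 243.4]
```

View pics/w1.png

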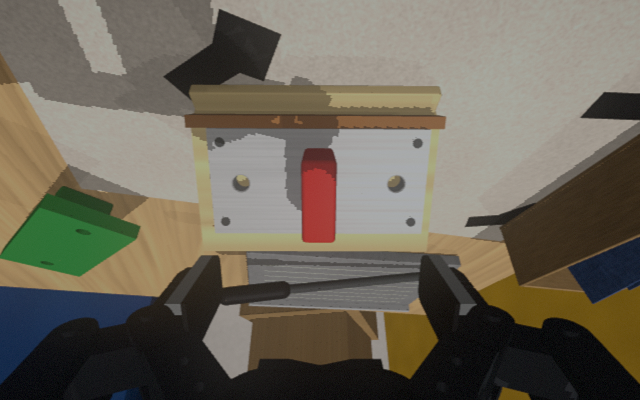

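The wrist view puts the holes at (396,183) and (241,182), within a pixel of the prediction, and the handle spans columns 302–337. The pose is confirmed, so I'm grasping.

Run:
```python
from h import *
from station import arm
x,y,z=plate_axes(14.5); g=np.array([.4757,-.2132,.0712])+.04*z
print(arm.move_l(g-z*G,v=.1,threshold=15)); s=arm.state(); print(s["tool_pos"],g-z*G,s["force"].round(1))
arm.close_gripper(110); s=arm.state(); print(s["grip_width"],s["force"].round(1))
arm.move_l(g+z*(.10-G),v=.1); s=arm.state(); print(s["grip_width"],s["force"].round(1),s["wrist_torque"].round(2),s["time_s"])
arm.sleep(.25)
p=s["tool_pos"]
b=np.radians(71.5); by=np.array([np.cos(b),np.sin(b),0])
arm.move_l(p+[0,0,.12],v=.2)
arm.move_to([.527,.1996,.32],rotv(by,[0,0,-1]))
arm.move_l([.527,.1996,.20],v=.15); arm.sleep(.3)
s=arm.state();print(s["force"].round(1),s["wrist_torque"].round(2),s["time_s"],s["tool_pos"])
for n in("wrist","scene","top"):
    c=arm.capture(n); pickle.dump(c,open(f"pics/{n}2.pkl","wb"))
w=cv2.resize(load("wrist2")["color"],(480,300)); sc=load("scene2")["color"][150:310,300:500]; tp=load("top2")["color"][110:235,220:340]
im=np.zeros((600,800,3),np.uint8); im[:300,:480]=w; im[300:600,:375]=cv2.resize(sc,(375,300)); im[300:600,380:668]=cv2.resize(tp,(288,300))
cv2.imwrite("pics/m2.png",im[:,:,::-1])
```

```text
False
[ 0.47259843 -0.19981786  0.08802101] [ 0.47227195 -0.19994473  0.08751675] [ 0.6 -0.6 -0.3]
0.02283627882724024 [-3.9  3.7  6.7]
0.022488278139905418 [ 0.4 -0.2 -7.8] [1.24 0.32 0.01] 7.0333
[-0.  -0.3 -7.4] [-0.    0.02  0.04] 10.55 [0.52737877 0.19968966 0.20087359]
```

View pics/m2.png

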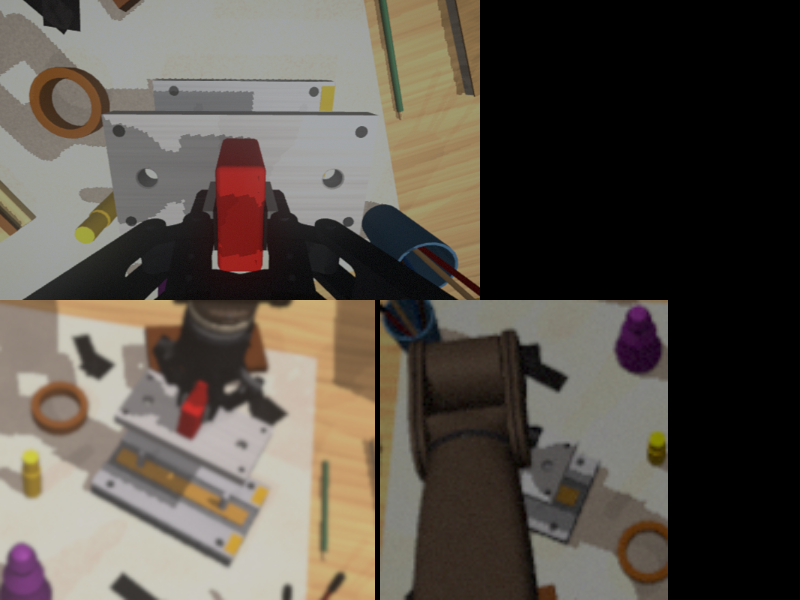

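The plate is held. The wrist view shows the holes at about (196,236) and (444,237) full scale, and the scene view shows the pins under the plate. Next I'll check the plate's in-hand pose with PnP from the screws and holes, and re-measure the pins in the scene view.

Run:
```python
from h import *
w1=load("w1"); w2=load("wrist2")
def blob(c,p,r=9):
    g=cv2.cvtColor(c["color"],cv2.COLOR_RGB2GRAY).astype(float); u,v=map(int,np.round(p)); k=g[v-r:v+r+1,u-r:u+r+1]
    m=np.clip(np.median(k)*.6-k,0,None); yy,xx=np.mgrid[v-r:v+r+1,u-r:u+r+1]; return np.array([(m*xx).sum(),(m*yy).sum()])/m.sum()
x,y,z=plate_axes(14.5); o=np.array([.4757,-.2132,.0712]); Rp=np.c_[x,y,z]
obj=[];a=[(219,142),(417,143),(410.5,222),(225,222)]
for p in a:
    q=blob(w1,p); o1,d=ray(w1,*q); X=o1+d*(((o-o1)@z)/(d@z)); obj.append(Rp.T@(X-o))
obj=np.array(obj); print(obj.round(4))
sx=np.abs(obj[:,0]).mean();sy=np.abs(obj[:,1]).mean(); O=np.c_[np.sign(obj[:,0])*sx,np.sign(obj[:,1])*sy,[0]*4]
im=np.array([blob(w2,(u/.75,v/.75)) for u,v in((119,131),(361,131),(348,220),(131,221))]); print(im.round(1))
O=np.vstack([O,[[0,-.065,0],[0,.065,0]]]); im=np.vstack([im,[[196.3,236.3],[443.7,237]]])
ok,rv,tv=cv2.solvePnP(O,im,w2["intrinsics"],None)
print("reproj",(cv2.projectPoints(O,rv,tv,w2["intrinsics"],None)[0][:,0]-im).round(1).tolist())
R=w2["R"].T@cv2.Rodrigues(rv)[0]; t=w2["R"].T@(tv[:,0]-w2["t"])
print("plate face ctr",t.round(4),"expected",[.5274,.1997,.2009-.0213]); print(R.round(3), "y yaw",np.degrees(np.arctan2(R[1,1],R[0,1])))
s=load("scene2"); cv2.imwrite("pics/s2.png",cv2.resize(s["color"][215:300,335:450],None,fx=6.5,fy=6.5,interpolation=cv2.INTER_CUBIC)[:,:,::-1])
```

```text
[[-0.0363 -0.0813 -0.    ]
 [-0.0339  0.0801 -0.    ]
 [ 0.035   0.0797  0.    ]
 [ 0.0341 -0.0825 -0.    ]]
[[  nan   nan]
 [  nan   nan]
 [461.6 297.2]
 [178.8 298.7]]
reproj [[nan, nan], [nan, nan], [nan, nan], [nan, nan], [nan, nan], [nan, nan]]
plate face ctr [nan nan nan] expected [0.5274, 0.1997, 0.17959999999999998]
[[nan nan nan]
 [nan nan nan]
 [nan nan nan]] y yaw nan<stdin>:5: RuntimeWarning: invalid value encountered in divide
```

View pics/s2.png

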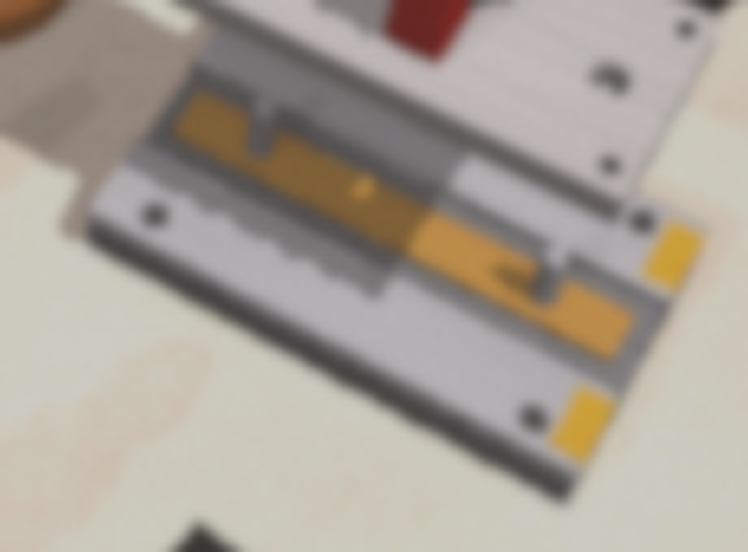

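Here the pin tips are at crop (264,97) and (555,245), i.e. full-image (375.2,229.5) and (420.0,252.3). I'll fix the PnP blob detection and compute both.

Run:
```python
from h import *
w2=load("wrist2"); s=load("scene2"); t=load("top0")
sx,sy=.0349,.0809
O=np.array([[-sx,-sy,0],[-sx,sy,0],[sx,sy,0],[sx,-sy,0],[0,-.065,0],[0,.065,0]])
im=np.array([(119,131),(361,131),(348,220.5),(131,221),(147.3,177.3),(333,177.5)])/.75
ok,rv,tv=cv2.solvePnP(O,im,w2["intrinsics"],None)
print("reproj",(cv2.projectPoints(O,rv,tv,w2["intrinsics"],None)[0][:,0]-im).round(1).tolist())
R=w2["R"].T@cv2.Rodrigues(rv)[0]; X=w2["R"].T@(tv[:,0]-w2["t"])
print("plate face ctr",X.round(4),"exp",[.5274,.1997,.1796]); print(R.round(3), "y yaw",np.degrees(np.arctan2(R[1,1],R[0,1])))
E_=np.array([.5274,.1997,.1796]);b=np.radians(71.5);by=np.array([np.cos(b),np.sin(b),0]);bx=np.array([by[1],-by[0],0])
print("pred px",[proj(w2,E_+o[0]*bx+o[1]*by).round(1).tolist() for o in O]); print(im.round(1).tolist())
q=[(375.2,229.5),(420,252.3)]
P=[onz(s,*p,.06) for p in q]; print("pins scene",P,np.linalg.norm(P[0]-P[1]),"mid",(P[0]+P[1])/2,np.degrees(np.arctan2(*(P[1]-P[0])[[1,0]])))
print("tri",tri(t,(292,187.2),s,q[0]),tri(t,(257,174),s,q[1]))
```

```text
reproj [[-0.7, -1.5], [0.6, -1.0], [-0.3, 0.3], [0.7, 0.4], [1.0, 1.2], [-1.4, 0.8]]
plate face ctr [0.5263 0.2006 0.1805] exp [0.5274, 0.1997, 0.1796]
[[ 0.947  0.322  0.008]
 [-0.322  0.947  0.009]
 [-0.005 -0.011  1.   ]] y yaw 71.21479273191159
pred px [[159.0, 175.6], [480.2, 175.4], [463.1, 295.9], [176.5, 296.1], [198.0, 239.3], [441.4, 239.1]]
[[158.7, 174.7], [481.3, 174.7], [464.0, 294.0], [174.7, 294.7], [196.4, 236.4], [444.0, 236.7]]
pins scene [array([0.50442198, 0.13974637, 0.06      ]), array([0.54626293, 0.26283441, 0.06      ])] 0.13000512007866485 mid [0.52534245 0.20129039 0.06      ] 71.22571795731234
tri (array([0.50570902, 0.13894696, 0.06174567]), np.float64(0.0017000973607056422)) (array([0.54721494, 0.26172804, 0.06129492]), np.float64(0.0019143750543785011))
```

Run:
```python
from h import *
from station import arm
b=np.radians(71.3); by=np.array([np.cos(b),np.sin(b),0]);bx=np.array([by[1],-by[0],0]); r=rotv(by,[0,0,-1])
c=np.array([.5264,.2002,0])
arm.move_l(c+[0,0,.106],r,v=.15); arm.sleep(.3)
f0=arm.state()["force"]; print("f0",f0.round(1))
for k in range(8):
    hit=arm.move_l(c+[0,0,.0685],r,v=.025,threshold=8)
    s=arm.state(); f=s["force"]-f0; p=s["tool_pos"]
    print(k,hit,p.round(4),"f bx,by,z",(f@bx).round(1),(f@by).round(1),f[2].round(1),s["wrist_torque"].round(2),round(s["time_s"],1))
    if not hit or p[2]<.085: break
    if np.hypot(f@bx,f@by)<2: print("flat contact"); arm.move_l(np.r_[p[:2],p[2]+.004],r,v=.05); break
    h=f*[1,1,0]; c=c+h/np.linalg.norm(h)*.001
    arm.move_l(np.r_[c[:2],p[2]+.003],r,v=.05)
```

```text
f0 [-0.4 -0.6 -7.7]
0 True [0.5265 0.2001 0.0958] f bx,by,z -0.2 -0.5 13.5 [0.12 0.02 0.02] 12.4
flat contact
```

Flat contact with no sideways force means the plate is resting on the pin tips and off by a few mm. I'll look from close by.

Run:
```python
from h import *
from station import arm
for n in("wrist","scene"):
    c=arm.capture(n); pickle.dump(c,open(f"pics/{n}3.pkl","wb"))
w=load("wrist3")["color"]; s=load("scene3")["color"]
z=lambda i,x,y,ww,h,W,H:cv2.resize(i[y:y+h,x:x+ww],(W,H),interpolation=cv2.INTER_CUBIC)
im=np.vstack([np.hstack([z(w,150,180,100,80,400,320),z(w,390,180,100,80,400,320)]),np.hstack([z(s,340,205,110,77,400,280),z(w,80,80,460,322,400,280)])])
cv2.imwrite("pics/m3.png",im[:,:,::-1]); print(arm.state()["tool_pos"])
```

```text
[0.52529359 0.19992783 0.09831917]
```

View pics/m3.png

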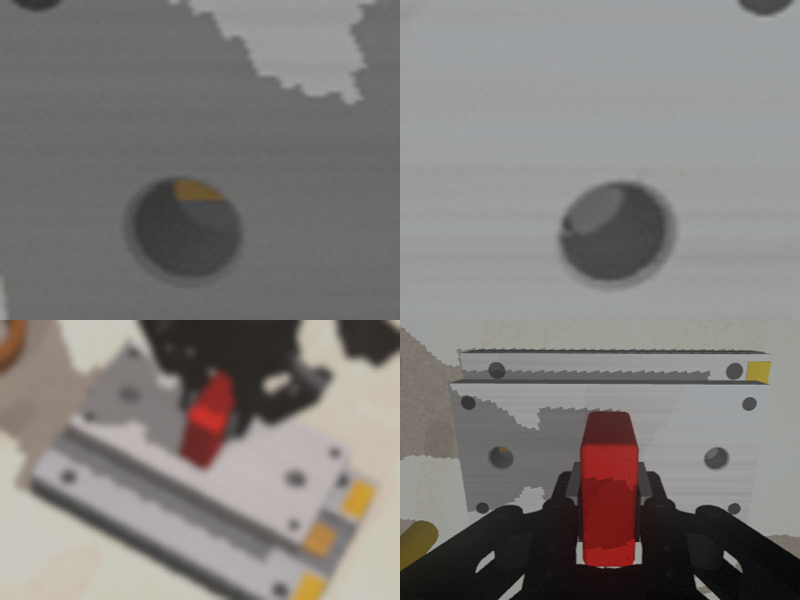

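The pin tips show through the holes: the left one toward the upper right of its hole, the right one toward the upper left. I'll enlarge with more contrast.

Run:
```python
from h import *
from station import arm
ws=[arm.capture("wrist")["color"].astype(float) for _ in range(6)]
w=np.mean(ws,0)
def z(x,y):
    k=w[y:y+36,x:x+36]; k=np.clip((k-25)*255/110,0,255).astype(np.uint8); return cv2.resize(k,(396,396),interpolation=cv2.INTER_NEAREST)
im=np.hstack([z(179,219),z(526-100,219)])
c=load("wrist3"); X=np.array([.5253,.1999,.0983-.0213]); b=np.radians(71.3); by=np.array([np.cos(b),np.sin(b),0])
print([proj(c,X+q*by).round(1) for q in(-.065,.065)])
cv2.imwrite("pics/z4.png",im[:,:,::-1])
```

```text
[array([198.1, 238.5]), array([441. , 238.5])]
```

View pics/z4.png

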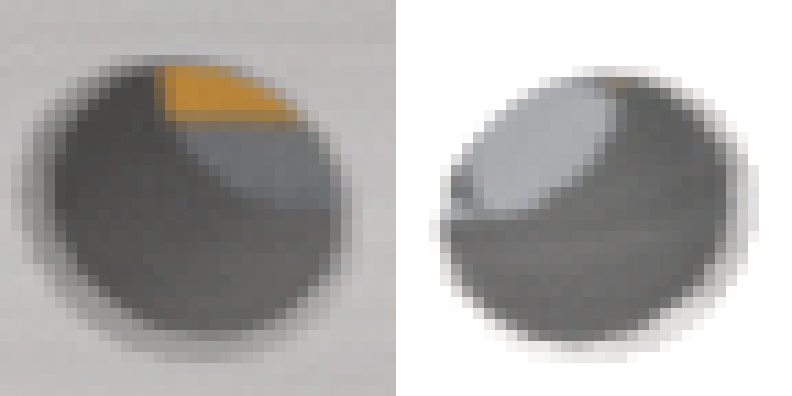

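Run:
```python
from h import *
c=load("wrist3"); X=np.array([.5253,.1999,.0983-.0213]); b=np.radians(71.3); by=np.array([np.cos(b),np.sin(b),0]);bx=np.array([by[1],-by[0],0])
off=dict(L=(179,219,0),R=(426,219,396))
pz=lambda P,k:np.round((proj(c,P)-off[k][:2]+.5)*11+[off[k][2],0])
def circ(C,r,k): 
    q=np.array([pz(C+r*(np.cos(a)*bx+np.sin(a)*by),k) for a in np.linspace(0,2*np.pi,40)]); return "u %d..%d v %d..%d ctr %d,%d"%(q[:,0].min(),q[:,0].max(),q[:,1].min(),q[:,1].max(),*pz(C,k))
for k,q in(("L",-.065),("R",.065)):
    H=X+q*by; print(k,"top7",circ(H,.007,k)); print(" bot7",circ(H-[0,0,.016],.007,k))
    for z in(.06,):
        P=np.array([.5261,.2004,z])+q*by; print(" tip est",circ(P,.0045,k), "shift per mm bx",pz(P+.001*bx,k)-pz(P,k),"by",pz(P+.001*by,k)-pz(P,k))
    P=np.array([.5261,.2004,.02])+q*by; print(" pin at z=.02 ctr",pz(P,k))
```

```text
L top7 u 71..359 v 87..351 ctr 215,220
 bot7 u 188..454 v -28..218 ctr 321,96
 tip est u 257..427 v 21..178 ctr 342,100 shift per mm bx [ 1. 17.] by [18.  0.]
 pin at z=.02 ctr [ 541. -139.]
R top7 u 422..711 v 87..351 ctr 566,220
 bot7 u 330..596 v -28..218 ctr 463,96
 tip est u 384..555 v 20..178 ctr 470,99 shift per mm bx [-2. 18.] by [18.  0.]
 pin at z=.02 ctr [ 270. -139.]
```

The view through the holes is ambiguous between the pin tip and the base floor. I'll shift ±4 mm both ways just above the tips and compare.

Run:
```python
from h import *
from station import arm
b=np.radians(71.3); by=np.array([np.cos(b),np.sin(b),0]);bx=np.array([by[1],-by[0],0])
p0=np.array([.5256,.1999,.1000]); out=[]
for dx,dy in((-4,0),(4,0),(0,-4),(0,4)):
    arm.move_l(p0+.001*(dx*bx+dy*by),v=.06); arm.sleep(.1)
    w=np.mean([arm.capture("wrist")["color"].astype(float) for _ in range(2)],0)
    print(dx,dy,arm.state()["tool_pos"].round(4))
    z=lambda x,y:cv2.resize(np.clip((w[y:y+34,x:x+36]-25)*255/110,0,255).astype(np.uint8),(396,290),interpolation=cv2.INTER_NEAREST)
    im=np.hstack([z(179,219),z(426,219)]); out.append(im)
cv2.imwrite("pics/m5.png",cv2.resize(np.vstack([np.hstack(out[:2]),np.hstack(out[2:])]),(800,293*1),interpolation=cv2.INTER_AREA)[:,:,::-1])
arm.move_l(p0,v=.06); s=arm.state(); print(s["time_s"],s["force"].round(1))
```

```text
-4 0 [0.5219 0.2012 0.1001]
4 0 [0.5293 0.1986 0.0999]
0 -4 [0.5244 0.1961 0.1001]
0 4 [0.5268 0.2037 0.0999]
15.275 [-0.4 -0.5 -7. ]
```

View pics/m5.png

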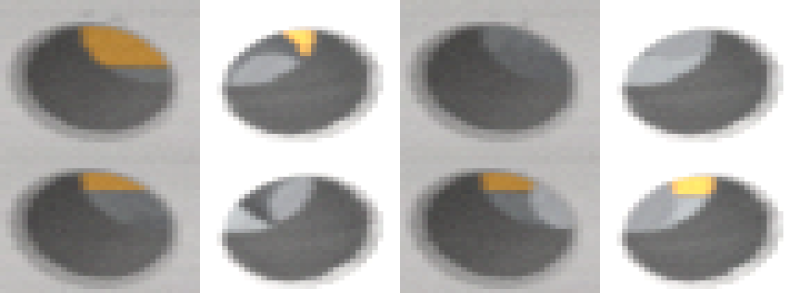

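Reading the four shifts, shown as (bx, by): the bright disc moves consistently as a pin tip. For (0,+4) its left edge shows in the left hole at (530,200) and its right edge in the right hole at (677,215). For (0,−4) its left edge is in the right hole at (265,205). That puts the pins roughly +4.5 mm by and +4.6 mm bx from the holes. I'll go there and feel gently.

```bash
cat > feel.py <<'E'
from h import *
from station import arm
b=np.radians(71.3); by=np.array([np.cos(b),np.sin(b),0]);bx=np.array([by[1],-by[0],0]); r=rotv(by,[0,0,-1])
def feel(c,n=6,thr=8):
    arm.move_l(np.r_[c[:2],.100],r,v=.06); arm.sleep(.2); f0=arm.state()["force"]
    for k in range(n):
        hit=arm.move_l(np.r_[c[:2],.0675],r,v=.025,threshold=thr)
        s=arm.state(); f=s["force"]-f0; p=s["tool_pos"]
        print(k,hit,c[:2].round(4),p.round(4),"f bx,by,z",(f@bx).round(1),(f@by).round(1),f[2].round(1),s["wrist_torque"].round(2),round(s["time_s"],1))
        if not hit or p[2]<.085: return True
        h=f*[1,1,0]; l=np.linalg.norm(h); arm.move_l(np.r_[c[:2],p[2]+.003],r,v=.05)
        if l<1.5: return False
        c=c+h/l*.001
    return False
E
python3 - <<'E'
from feel import *
c=np.array([.5253,.1999,0])+.0045*by+.0046*bx
if not feel(c):
    arm.move_l(np.r_[c[:2],.100],r,v=.06); arm.sleep(.1)
    w=np.mean([arm.capture("wrist")["color"].astype(float) for _ in range(4)],0)
    z=lambda x,y:cv2.resize(np.clip((w[y:y+36,x:x+36]-25)*255/110,0,255).astype(np.uint8),(396,396),interpolation=cv2.INTER_NEAREST)
    cv2.imwrite("pics/z6.png",np.hstack([z(179,219),z(426,219)])[:,:,::-1])
E
```

```text
0 False [0.5311 0.2027] [0.5313 0.2027 0.0677] f bx,by,z 0.5 -1.0 0.3 [-0.02  0.01 -0.08] 17.2
```

It dropped straight in with almost no force. Next I'll seat it gently on the rails, then release.

Run:
```python
from feel import *
p=arm.state()["tool_pos"]
hit=arm.move_l(np.r_[p[:2],.060],r,v=.015,threshold=8); s=arm.state(); print(hit,s["tool_pos"].round(4),s["force"].round(1),s["wrist_torque"].round(2),s["grip_width"])
arm.sleep(.2); arm.let_go(); arm.sleep(.3); s=arm.state(); print(s["tool_pos"].round(4),s["force"].round(1),s["grip_width"])
arm.move_l(np.r_[s["tool_pos"][:2],.22],r,v=.12); arm.sleep(.2)
c=arm.capture("wrist");pickle.dump(c,open("pics/w7.pkl","wb")); d=arm.capture("scene")
im=np.hstack([cv2.resize(c["color"][100:400,60:580],(440,254)),cv2.resize(d["color"][190:310,320:480],(339,254),interpolation=cv2.INTER_CUBIC)])
cv2.imwrite("pics/m7.png",im[:,:,::-1]); print(arm.state()["time_s"],arm.state()["force"].round(1))
```

```text
True [0.5318 0.2026 0.066 ] [ 1.2 -1.1  6.6] [0.36 0.29 0.  ] 0.022563849791395352
[0.5285 0.202  0.0623] [-0.1 -0.2 -0.3] 0.08503491874657734
20.375 [-0.4  0.4 -1. ]
```

View pics/m7.png

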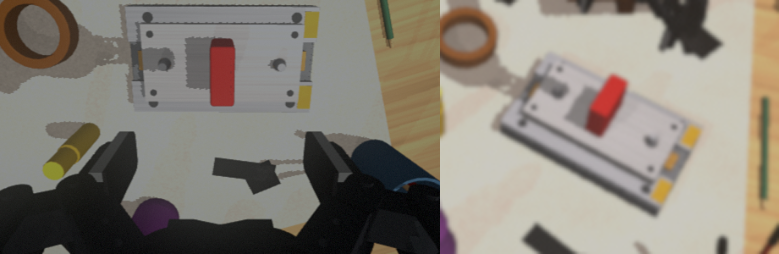

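The picture shows the plate flat on the rails. Both pins stand up through its holes at (165,65) and (279,65), and the glue stick, tape roll and pencil haven't moved.

```bash
python3 -c "
from station import arm
arm.job_done()"
```

```text
the job is handed in; nothing more can be done
```

The die set is closed: the plate is on both pins, flat on the rails, and released. I handed the job in at about 20 s on the robot's clock.

- **What I did:** I gripped the plate by its red handle and lifted it square off the 40° slope. I then levelled it over the base and felt for the pins.
- **First try missed:** The plate touched down flat on the pin tips with about 13 N. The wrist camera showed the pins about 4.5 mm off along each base axis from where the holes were. After that correction the plate went down with under 1.5 N. It met the rails at about 14 N, and I let go there.
- **Last checks:** The final wrist and scene pictures show the plate flat, both pins through their holes and the gripper clear. The glue stick, tape roll and pencil look untouched. The last picture shows the maquette only in part and the scissors not at all, though the arm never worked near the scissors after the grasp.
- **What disagreed:** My first pin position from the overhead and scene cameras was 4–5 mm off the wrist-camera one, and the fit bore out the wrist camera. I did not measure the final seat height from pictures. The height at rail contact puts the underside about 1 mm below the nominal rail height, within the accuracy of the grip.

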